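# Let the waiting caps out of the guarded chute

### The arm

A 6-joint arm with a two-finger parallel gripper is mounted at the origin on a cart in front of the work surface, level with it; the furniture and walls round the work are solid. World frame = base frame: x ahead of the robot, y to its left, z up, the work surface at z = 0. Lengths are in mm, angles in degrees, forces in N, time in s.
With the tool pointing down it reaches from about 300 to 850 mm from the base axis. Payload 4.2 kg.
Tool frame: the origin (TCP) lies on the centre line of the jaws, within the pads' length; the fingertips stand 11 mm ahead of it and the grasp point (between the pads) lies 8 mm behind it; z points along the fingers, y is the line along which they close (so a half turn about z gives the same grasp; the last joint's range is limited). The gripper opens to 91 mm and grips with 3 to 60 N. Pads are 32 mm wide; open, the fingers measure 118 mm over their backs; the gripper's body (76 mm by 178 mm) begins 60 mm behind the grasp point.
Start: joints at [72.536, 18.312, 89.639, -0, 72.044, -1.146], TCP at [161.557, 551.853, 224.976] pointing down, gripper open.
Joint ranges: [-177.97, 177.97], [-48.28, 115.42], [12.27, 149.76], [-77.06, 257.06], [2.81, 150.46], [-146.56, 146.56]. Speed limits (degrees/s): [147.25, 147.25, 180, 180, 180, 180].

### API

Orientations are given as [roll, pitch, yaw] about the fixed x, y, z axes, in that order (R = Rz(yaw) Ry(pitch) Rx(roll)).
In Python, from workcell import env, grab_frame, camera_model, models gives the robot as it stands.
- The arm moves only by the shell command python3 -m crank 'ROWS' [FORCE]. ROWS is text: rows parted by semicolons, each of 7 numbers parted by spaces: the closure, from -1 (fully open) to 1 (shut), so that 0 is half open, then the shift along the tool's x, y, z in mm, then the turn, a rotation vector about the tool's x, y, z in degrees. A call has 1 to 10 rows; each row shifts and turns the commanded pose from where the row before left it, along the tool's axes as they then stand; what a row does not reach is not made up. A row lasts 1/8 s, in which the tool goes at most 62.5 mm and 10.7 degrees, less where a joint would pass 70% of its speed; a pose out of reach is approached as far as the arm can. A call is refused whole if a number of a shift passes 62.5 or a number of a turn 10.7, either way. A call with a gripper value outside its range is refused whole. The fingers move at their own pace and stop on an object; FORCE is the grip in N (left out, the last holds). Time passes only in rows, so rows that do not move let the fingers close. It gives the time, the measured TCP pose, the force, the opening and the grip force at its end, in the units of the state.
- env.state(): the state, without advancing time (a new reading comes with each control period).
- grab_frame(name): name is "scene" or "top" or "wrist"; returns the picture (400x640x3 uint8, blue, green, red); there is no depth.
- camera_model(name): a dict with "K" (3x3 intrinsics, pixels), "R" (3x3) and "t" (3): a world point X has camera coordinates R X + t; the wrist camera has in their place "mount" (4x4, takes a point from camera to tool coordinates, whose origin is the TCP and whose axes are the flange's). Camera axes: x right, y down, z forward; pixel columns grow to the right and rows downward; lengths in mm; the calibration is good to about 2 mm. The wrist camera is an equidistant fisheye: a pixel r from the principal point sees the ray r / f radians off the axis. A picture is of the moment at which its call begins: read the wrist's pose just before it. camera_model takes no time and is no camera call.
- env.job_done(): hands the job in; it is judged then, once.
Trained networks look in the newest picture that a camera, given by its name, has taken for a name from the list of things; names that differ only in an ending like _2 or _b are one class to them, and where a whole thing is asked for, a point or a joint stands for the part that bears it (a point fixed in the world has none). Each returns a list of dicts, best first, with "p" (0 to 1); they miss things now and then, are a little off and sometimes report something else, mostly with a low value. They report only what shows in the picture. A call takes as long as a camera call. They do not tell look-alikes from the thing itself.
- models.search_frame(name, camera): "point" ([x, y, z] in mm, in world coordinates, good to about 4 mm: the middle of the surface that is visible of it).
The state is a dict: "time_s": time; "qpos": joint angles; "qvel": joint speeds; "effort": joint torques, N m; "ee_pos": TCP position; "ee_rot": TCP orientation; "force": force on the tool from outside, world axes, zero at the start; "torque": the same for the moment, N m; "gripper_width": finger opening in mm; "gripper_force": force on a finger pad.
Only numpy, scipy, OpenCV 4.12 (cv2) and the standard library are available. Lean on these libraries where they do the work, as an engineer would, in place of code of your own. Each camera call takes 0.05 s, during which the arm holds its last target. There are 200 camera calls.

### The job

Push the blue bin along its rails until it is fully home against the stop under the chute's mouth. Then reach down through the window in the yellow guard with the fingertips and press the red lever pad, keep it pressed until both caps have slid out of the chute into the bin, and then let the lever come back up. Nothing is picked up in this job: do not lift or tip the bin, do not touch the guard or the caps, and leave the other things on the table where they are.

Things in the scene. Friction and masses are not known exactly. Their poses are not given: they have to be found in the camera images.
- station: Gravity chute on a grey base plate, fixed. Origin on the table (z = 0) under the chute's centre line; z up, y = the chute's downhill direction seen from above. Guard and red lever are on its -x side. Base plate 10 mm high, x -180 to +90, y -85 to +33 mm (under the chute to y -166); guard feet (x < -75, x > +68) reach y = +85 mm. Offsets below are in this frame, mm.
- chute_mouth (a point): Middle of the chute floor's lower edge, at station x 0, y +60, 47 mm up. The smooth steel chute is 68 mm wide inside, slopes 30 degrees and rises from here to 171 mm high at y = -155; side walls 23 mm.
- bin: Open blue bin, 100 mm along its x, 150 along its y, 40 high, walls 3.5, about 0.5 kg, loose on the table between the rails. Origin: centre of its underside; axes parallel to the station's. It starts 35 to 72 mm short of home. Home: its -y wall touches the stop, origin at station x 0, y +108. The wall to push is its outer one (+y, 75 mm from its origin), towards station -y.
- bin_stop (a point): Point on the face of the bin stop, a dark steel angle 32 mm high, at station x 0, y +33, 16 mm up; the bin's -y wall meets it when home. From it two steel bin rails (8 mm wide, 14 mm high, inner faces at station x = -52.5 and +52.5) run on the table to y = +250.
- guard: Guard over lever and gate, same origin and axes as the station: yellow frame of 12 mm square tube with dark rods, y -76 to +76, x -173 to +85. Its top slopes up away from the lever's pad at 18.4 degrees, from 142 mm high at the front (x -167) to 224 mm at the back (x +79). The only hand opening is the black-edged window in the front half of the top. Not to be touched.
- window (a point): Centre of the guard's window, in the sloping plane of its top (station x -112, y 0, 154 mm up). The clear opening runs over station x -158 to -67 and y -45 to +45; the tubes round it stand up to 8 mm above that plane. A vertical tool with closed fingers passes through.
- lever_pad (a point): Centre of the top face of the red lever pad, 36 mm (station x) by 44 mm (station y); at rest 13 mm below the window's centre, at station x -112, y 0, 141 mm up. Pressed right down it is about 24 mm lower; it moves on an arc about the lever's pivot, which lies 52 mm from it towards station +x.
- gate_lever (a joint): Angle of the red lever, rad: 0 at rest (gate shut), 0.48 with the pad right down. A spring returns it: about 4 N on the pad to start, 8 N right down. The gate blade on its other arm rises out of the chute; from about 0.35 rad the caps pass under it and slide out within about a second.
- lower_cap: Pale green punched plastic cap, 62 mm wide, 15 mm high, 12 g; origin at the centre of its wide side, which lies on the chute floor. First in the queue, held by the gate blade. To be let out by the gate, not touched.
- upper_cap: The second such cap, resting against the first, uphill of it.
- spanner: Bystander: open-ended spanner, 206 mm long, lying at the back left. Origin at the centre of its underside. Leave it alone.
- pliers: Bystander: pliers with red handles, 175 mm long, lying at the front right. Origin at the centre of its underside. Leave it alone.
- oil_brush: Bystander: brush with a wooden handle, 173 mm long, lying at the front right. Origin at the centre of its underside. Leave it alone.
- spare_punch: Bystander: turned steel punch standing on its flange, 38 mm wide, 58 mm high, at the back of the table. Origin at the centre of its underside. Leave it alone.
- loose_cap: Bystander: a pale green punched cap like the two in the chute, 62 mm wide, lying on the table at the front right. Origin at the centre of its underside. Leave it alone.
Things that resemble listed ones, but are neither listed nor needed, are in the scene too. What is shaped like the upper_cap but brown is not meant.

How it is judged:
By the outcome, as a careful person would: the job done as asked, in the order asked, and still so for the second after the job is handed in, with the robot touching nothing.
It also fails if it takes over 45 s, if anything falls off the work surface, if the arm or the gripper's body presses on something with over 40 N, if the wrist force passes 120 N, or if a joint passes its speed limit or range.

## Working session

There is one attempt and no reset: what is moved stays moved. The work goes in short steps, Python scripts to look and compute and a shell command to move; the robot and the scene stay as the last step left them, time stands still between calls to the robot, and variables do not carry over. Pictures are saved under pics/ and viewed, at most 10 in all, crops included, and the job is handed in when it is done.

```bash
mkdir -p pics
cat > h.py <<'E'
import numpy as np, cv2
from workcell import env, grab_frame, camera_model, models
def proj(X,c):
    m=camera_model(c); p=np.array(m["K"])@(np.array(m["R"])@np.array(X,float)+np.array(m["t"])); return p[:2]/p[2]
def ray(uv,c,z):
    m=camera_model(c);R=np.array(m["R"]);t=np.array(m["t"]).ravel()
    d=R.T@np.linalg.inv(np.array(m["K"]))@np.array([uv[0],uv[1],1.]);o=-R.T@t
    return o+d*(z-o[2])/d[2]
E
python3 - <<'E'
from h import *
s=env.state();print(s["time_s"],s["ee_pos"],s["ee_rot"],s["force"],s["gripper_width"])
for c in ("scene","top"):
    cv2.imwrite(f"pics/{c}0.png",grab_frame(c))
    for n in ("station","bin","guard","gate_lever","lever_pad","window","chute_mouth","bin_stop","lower_cap","upper_cap"):
        r=models.search_frame(n,c)
        print(c,n,[(round(q["p"],2),np.round(q["point"]).tolist(),proj(q["point"],c).round().tolist()) for q in r[:3]])
E
```

```text
0.0 [161.41653474 551.37317191 224.11600071] [-1.79898029e+02 -1.05813647e-03  1.63681437e+02] [0.03673694 0.84766145 0.03083085] 91.19653487001521
scene station [(0.88, [600.0, 138.0, 96.0], [326.0, 225.0])]
scene bin []
scene guard [(0.66, [548.0, 142.0, 167.0], [339.0, 210.0])]
scene gate_lever [(0.56, [514.0, 110.0, 140.0], [344.0, 206.0])]
scene lever_pad [(0.56, [512.0, 115.0, 138.0], [345.0, 207.0])]
scene window [(0.85, [551.0, 147.0, 161.0], [339.0, 212.0])]
scene chute_mouth [(0.58, [594.0, 140.0, 98.0], [327.0, 225.0])]
scene bin_stop [(0.91, [592.0, 140.0, 94.0], [328.0, 225.0]), (0.44, [690.0, 396.0, 8.0], [330.0, 303.0])]
scene lower_cap [(0.5, [602.0, 117.0, 120.0], [323.0, 217.0]), (0.3, [599.0, 142.0, 96.0], [327.0, 226.0])]
scene upper_cap [(0.57, [640.0, 69.0, 153.0], [309.0, 206.0]), (0.53, [414.0, 455.0, 3.0], [408.0, 291.0])]
top station [(0.69, [558.0, 131.0, 144.0], [272.0, 206.0])]
top bin [(0.83, [490.0, 296.0, 4.0], [227.0, 226.0])]
top guard [(0.62, [548.0, 134.0, 180.0], [270.0, 209.0]), (0.56, [608.0, 112.0, 121.0], [280.0, 191.0])]
top gate_lever [(0.9, [510.0, 102.0, 136.0], [282.0, 223.0]), (0.41, [554.0, 129.0, 143.0], [273.0, 208.0])]
top lever_pad [(0.75, [517.0, 97.0, 133.0], [283.0, 220.0])]
top window []
top chute_mouth [(0.7, [552.0, 126.0, 140.0], [274.0, 208.0])]
top bin_stop []
top lower_cap [(0.71, [608.0, 111.0, 125.0], [280.0, 191.0])]
top upper_cap [(0.57, [425.0, 463.0, 3.0], [176.0, 244.0]), (0.55, [642.0, 74.0, 155.0], [292.0, 179.0])]
```

View pics/top0.png

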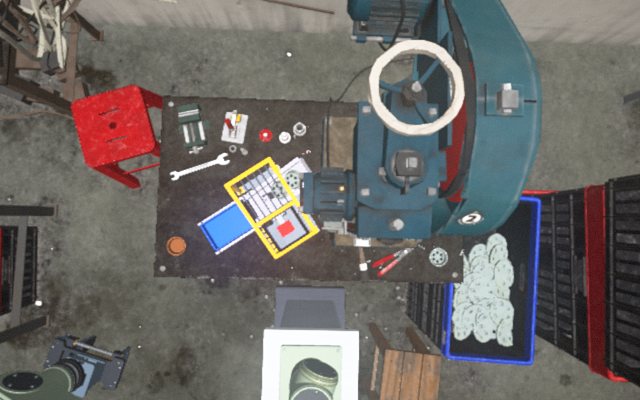

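View pics/scene0.png

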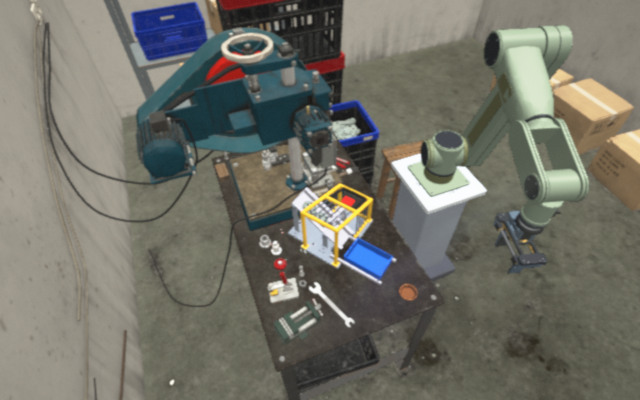

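Run:
```python
import cv2
a=cv2.imread("pics/top0.png")[140:270,180:340];cv2.imwrite("pics/topc.png",cv2.resize(a,(800,650))[:600])
```

```text
(no output)
```

View pics/topc.png

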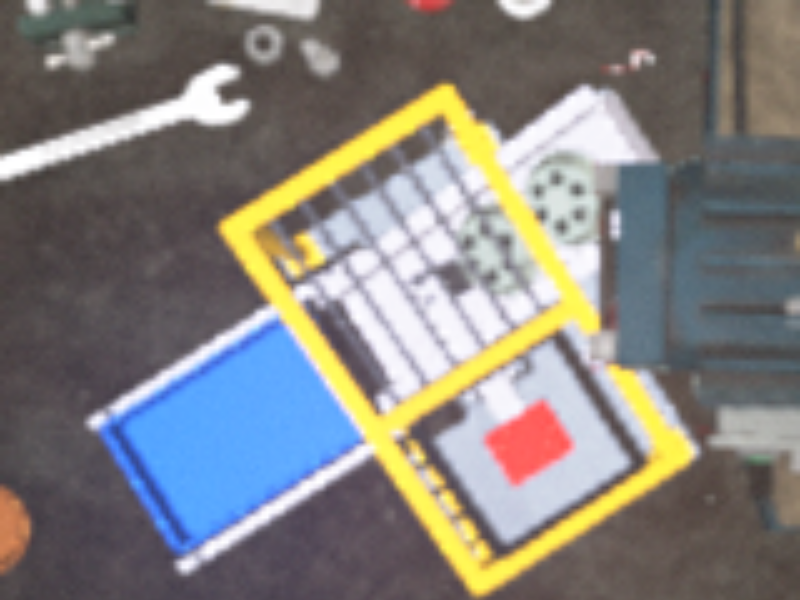

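Run:
```python
from h import *
from scipy.optimize import least_squares
c=np.array([[222,225],[449,87],[480,594],[695,452],[528,443],[97,421],[184,569]],float)
px=(c)/5+[180,140]-.4
S=np.array([[85,76,226],[85,-76,226],[-173,76,142],[-173,-76,142],[-112,0,141],[56.5,250,14],[-56.5,250,14]],float)
def W(p,S):
    a=p[2];R=np.array([[np.cos(a),-np.sin(a),0],[np.sin(a),np.cos(a),0],[0,0,1]]);return np.atleast_2d(S)@R.T+[p[0],p[1],0]
f=lambda p:np.concatenate([proj(X,"top")-q for X,q in zip(W(p,S),px)])
r=least_squares(f,[608,160,.55],loss="soft_l1");p=r.x
print(p[:2],np.degrees(p[2]));print(f(p).reshape(-1,2).round(2).tolist())
print("pad",W(p,[-112,0,141])); 
for q in ([107,432],[184,549],[145,490]):
    X=ray(np.array(q)/5+[180,140]-.4,"top",40)
    a=p[2];d=X[:2]-p[:2];print("bin outer edge station",d@[np.cos(a),np.sin(a)],d@[-np.sin(a),np.cos(a)])
np.save("p.npy",p)
print(camera_model("wrist"))
for n in("lever_pad","bin","window","chute_mouth","upper_cap","lower_cap"):print(n,[(q["p"],np.round(q["point"])) for q in models.search_frame(n,"top")[:2]])
```

```text
[586.73967844 150.36840991] 34.362325008725136
[[-0.39, -0.51], [0.32, -1.89], [0.21, 0.37], [-0.19, 1.19], [1.11, -0.37], [-0.72, 1.02], [-0.18, -0.0]]
pad [[494.28537911  87.15288543 141.        ]]
bin outer edge station 44.74203393510242 237.8114765048344
bin outer edge station -47.113125141427545 235.88624849570525
bin outer edge station -0.7932610841277286 236.94902514871555
{'K': array([[309.70691629,   0.        , 321.43390096],
       [  0.        , 309.70691629, 199.03478332],
       [  0.        ,   0.        ,   1.        ]]), 'mount': array([[-5.40110537e-04, -9.59861011e-01, -2.80475574e-01,
         7.94473797e+01],
       [ 9.99999360e-01, -7.97287714e-04,  8.02833547e-04,
         5.73221909e-01],
       [-9.94228349e-04, -2.80474961e-01,  9.59860827e-01,
        -1.58490060e+02],
       [ 0.00000000e+00,  0.00000000e+00,  0.00000000e+00,
         1.00000000e+00]])}
lever_pad [(0.75, array([517.,  97., 133.]))]
bin [(0.83, array([490., 296.,   4.]))]
window []
chute_mouth [(0.7, array([552., 126., 140.]))]
upper_cap [(0.57, array([425., 463.,   3.])), (0.55, array([642.,  74., 155.]))]
lower_cap [(0.71, array([608., 111., 125.]))]
```

```bash
python3 -m crank '1 0 0 0 0 0 -10.1;1 0 0 0 0 0 -10.1;1 0 0 0 0 0 -10.1;1 0 0 0 0 0 -10.1;1 0 0 0 0 0 -10.1' 20 && python3 -m crank '1 -20 -48 0 0 0 0;1 -20 -48 0 0 0 0;1 -20 -48 0 0 0 0;1 -20 -48 0 0 0 0;1 -20 -48 0 0 0 0;1 -25 -57 0 0 0 0;1 0 0 0 0 0 0'
python3 - <<'E'
from h import *
s=env.state();print(s["time_s"],s["ee_pos"],s["ee_rot"],s["force"],s["gripper_width"],s["qpos"])
cv2.imwrite("pics/w1.png",grab_frame("wrist"))
for n in ("lever_pad","window","bin","bin_stop","chute_mouth"):
  for c in ("wrist",):print(n,[(round(q["p"],2),np.round(q["point"])) for q in models.search_frame(n,c)[:2]])
E
```

```text
time_s: 2.02
ee_pos: [161.6, 551.9, 225.0]
ee_rot: [180.0, 0.0, -145.5]
force: [-0.0, -0.3, -0.5]
gripper_width: 44.1
gripper_force: 0.0
time_s: 2.9
ee_pos: [434.9, 374.1, 224.7]
ee_rot: [-180.0, 0.0, -146.1]
force: [-0.0, -0.0, 0.3]
gripper_width: 0.9
gripper_force: 0.0
2.9 [434.92907563 374.11876027 224.74905475] [-1.79951321e+02  2.98116821e-02 -1.46136914e+02] [-0.03424609 -0.04433241  0.32279084] 0.8670200035650402 [ 3.95820728e+01  1.81913677e+01  8.98504452e+01 -5.40737190e-02
  7.19333822e+01 -8.42642420e+01]
lever_pad [(0.8, array([508.,  99., 138.]))]
window [(0.58, array([511., 134., 161.]))]
bin []
bin_stop [(0.77, array([526., 141., 121.]))]
chute_mouth [(0.61, array([521., 139., 126.]))]
```

View pics/w1.png

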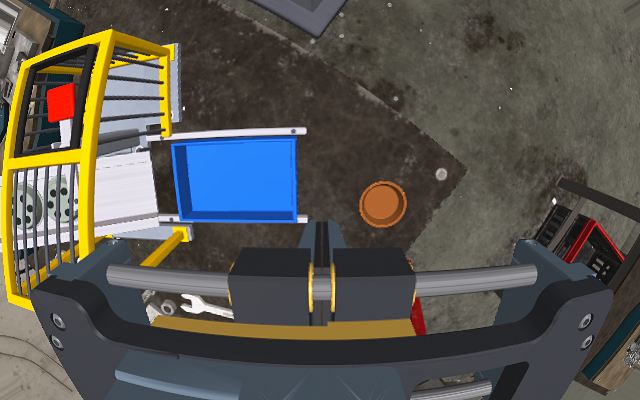

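```bash
cat >> h.py <<'E'
from scipy.spatial.transform import Rotation as Ro
from scipy.optimize import least_squares
def wproj(X,pos,rot):
    m=camera_model("wrist");K=np.array(m["K"]);M=np.array(m["mount"])
    T=Ro.from_euler("xyz",rot,degrees=True).as_matrix().T@(np.array(X)-pos)
    q=M[:3,:3].T@(T-M[:3,3]);th=np.arctan2(np.hypot(q[0],q[1]),q[2]);h=np.hypot(q[0],q[1])
    return np.array([K[0,2],K[1,2]])+K[0,0]*th*q[:2]/h
def W(p,S):
    a=p[2];R=np.array([[np.cos(a),-np.sin(a),0],[np.sin(a),np.cos(a),0],[0,0,1]]);return np.atleast_2d(np.array(S,float))@R.T+[p[0],p[1],0]
E
python3 - <<'E'
from h import *
s=env.state();pos,rot=s["ee_pos"],s["ee_rot"]
px=np.array([[306,128],[306,134],[307,222],[62,103],[112,31]],float)
S=[[-60.5,250,14],[-52.5,250,14],[60.5,250,14],[-112,0,141],[-173,76,141]]
f=lambda p:np.concatenate([wproj(X,pos,rot)-q for X,q in zip(W(p,S),px)])
r=least_squares(f,[600,155,.57],loss="soft_l1");p=r.x
print(p[:2],np.degrees(p[2]),f(p).reshape(-1,2).round(1).tolist())
print("pad",W(p,[-112,0,141]),"winc",[wproj(W(p,q)[0],pos,rot).round() for q in ([-158,-45,139],[-158,45,139],[-67,45,169],[-67,-45,169])])
g=lambda y:np.concatenate([wproj(W(p,X)[0],pos,rot)[:1]-u for X,u in (([-50,y[0],40],297),([50,y[0],40],297.))])
b=least_squares(g,[237.]);print("bin outer y",b.x,b.fun)
for n,X in(("pad",W(p,[-112,0,141])[0]),("binpre",W(p,[0,b.x[0]+30,25])[0])):
    d=Ro.from_euler("xyz",rot,degrees=True).as_matrix().T@(X-pos);print(n,"tool shift",d.round(1))
print("yaw want",np.degrees(p[2])-180,rot[2])
np.save("p.npy",p)
E
```

```text
[583.06041608 157.81680564] 34.42292463213167 [[0.3, -0.3], [0.3, 0.4], [0.6, 1.8], [-4.1, 0.2], [-0.9, -3.0]]
pad [[490.67302917  94.50353104 141.        ]] winc [array([35., 69.]), array([88., 50.]), array([ 71., 147.]), array([ 19., 154.])]
bin outer y [239.77823925] [-0.92554899  0.99086769]
pad tool shift [ 109.7 -267.4   84. ]
binpre tool shift [ -1.7   2.6 200. ]
yaw want -145.57707536786833 -145.70346138347296
```

```bash
python3 -m crank '1 0 5 60 0 0 0;1 0 0 60 0 0 0;1 -2 0 50 0 0 0;1 0 0 28 0 0 0;1 0 0 0 0 0 0' && python3 -m crank '1 0 -8 0 0 0 0;1 0 -8 0 0 0 0;1 0 -8 0 0 0 0;1 0 -8 0 0 0 0;1 0 -8 0 0 0 0;1 0 -6 0 0 0 0;1 0 -6 0 0 0 0'
```

```text
time_s: 3.82
ee_pos: [428.6, 381.4, 25.1]
ee_rot: [-180.0, -0.3, -145.7]
force: [-0.4, -0.1, 0.4]
gripper_width: 0.4
gripper_force: 0.0
time_s: 4.7
ee_pos: [460.2, 339.6, 27.9]
ee_rot: [179.9, 0.1, -145.9]
force: [-3.4, 5.0, 3.9]
gripper_width: 0.8
gripper_force: 3.0
```

```bash
python3 -m crank '1 0 -5 0 0 0 0;1 0 -5 0 0 0 0;1 0 -4 0 0 0 0;1 0 -2 0 0 0 0;1 0 0 0 0 0 0'; python3 -c "
from h import *
s=env.state();p=np.load('p.npy');a=p[2];d=s['ee_pos'][:2]-p[:2];print(d@[-np.sin(a),np.cos(a)],d@[np.cos(a),np.sin(a)],s['force'])
cv2.imwrite('pics/w2.png',grab_frame('wrist'))"
```

```text
time_s: 5.32
ee_pos: [469.3, 326.1, 27.8]
ee_rot: [179.9, 0.1, -145.9]
force: [-1.8, 3.8, 5.0]
gripper_width: 0.2
gripper_force: 2.6
203.18769676925774 1.2746104320708924 [-1.76873295  3.78686373  5.01342225]
```

View pics/w2.png

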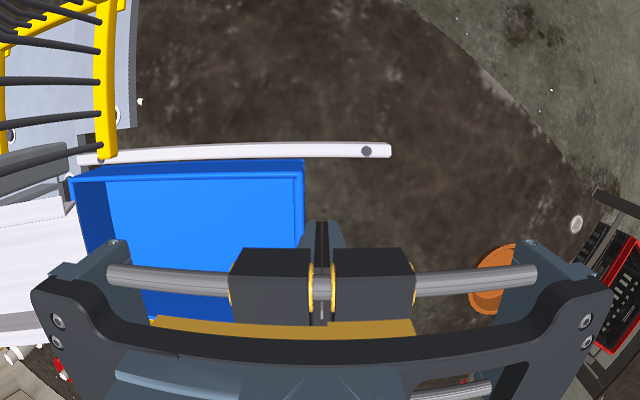

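```bash
python3 -m crank '1 0 -2 0 0 0 0;1 0 -2 0 0 0 0;1 0 0 0 0 0 0'; python3 -m crank '1 0 -1.5 0 0 0 0;1 0 -1 0 0 0 0;1 0 0 0 0 0 0'
```

```text
time_s: 5.75
ee_pos: [471.4, 323.0, 27.8]
ee_rot: [179.9, 0.1, -145.9]
force: [-3.3, 5.4, 5.3]
gripper_width: 0.6
gripper_force: 3.1
time_s: 6.12
ee_pos: [472.7, 321.0, 27.8]
ee_rot: [179.9, 0.1, -145.9]
force: [-3.8, 4.8, 6.7]
gripper_width: 0.4
gripper_force: 3.4
```

```bash
for i in 1; do python3 -m crank '1 0 -1.5 0 0 0 0;1 0 0 0 0 0 0'; python3 -m crank '1 0 -1.5 0 0 0 0;1 0 0 0 0 0 0';python3 -m crank '1 0 -1.5 0 0 0 0;1 0 0 0 0 0 0'; done
```

```text
time_s: 6.38
ee_pos: [473.5, 319.8, 27.8]
ee_rot: [179.9, 0.1, -145.9]
force: [-4.5, 6.2, 6.5]
gripper_width: 0.5
gripper_force: 3.4
time_s: 6.62
ee_pos: [474.4, 318.5, 27.8]
ee_rot: [179.9, 0.1, -145.9]
force: [-4.0, 4.9, 5.8]
gripper_width: 0.2
gripper_force: 3.4
time_s: 6.88
ee_pos: [475.2, 317.3, 27.8]
ee_rot: [179.9, 0.1, -145.9]
force: [-3.4, 6.1, 6.0]
gripper_width: 0.4
gripper_force: 3.4
```

```bash
python3 -m crank '1 0 -1.5 0 0 0 0;1 0 -1 0 0 0 0;1 0 0 0 0 0 0'; python3 -m crank '1 0 -1.5 0 0 0 0;1 0 -1 0 0 0 0;1 0 0 0 0 0 0';python3 -c "
from h import *
s=env.state();p=np.load('p.npy');a=p[2];d=s['ee_pos'][:2]-p[:2];print(d@[-np.sin(a),np.cos(a)],d@[np.cos(a),np.sin(a)],s['force'])"
```

```text
time_s: 7.25
ee_pos: [476.6, 315.3, 27.8]
ee_rot: [179.9, 0.1, -145.9]
force: [-3.2, 5.1, 5.8]
gripper_width: 0.3
gripper_force: 3.4
time_s: 7.62
ee_pos: [478.0, 313.2, 27.8]
ee_rot: [179.9, 0.1, -145.9]
force: [-3.8, 4.9, 6.2]
gripper_width: 0.4
gripper_force: 3.4
187.5479029720834 1.1510912505280182 [-3.78977274  4.92210587  6.16686378]
```

```bash
python3 -m crank '1 0 -1.5 0 0 0 0;1 0 -1 0 0 0 0;1 0 0 0 0 0 0'; python3 -m crank '1 0 -1.5 0 0 0 0;1 0 -1 0 0 0 0;1 0 0 0 0 0 0';python3 -c "
from h import *
s=env.state();print(s['force'])
cv2.imwrite('pics/w3.png',grab_frame('wrist'))"
```

```text
time_s: 8.0
ee_pos: [478.3, 312.8, 27.9]
ee_rot: [179.7, 0.1, -145.9]
force: [-8.2, 11.9, 5.9]
gripper_width: 0.6
gripper_force: 7.1
time_s: 8.38
ee_pos: [478.5, 312.7, 27.9]
ee_rot: [179.5, 0.1, -146.0]
force: [-12.1, 18.5, 6.5]
gripper_width: 0.5
gripper_force: 11.4
[-12.09964509  18.48834861   6.47946858]
```

View pics/w3.png

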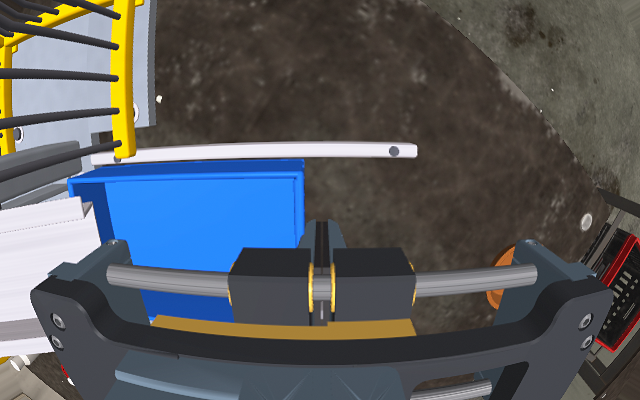

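```bash
python3 -m crank '1 0 12 0 0 0 0;1 0 12 0 0 0 0;1 0 0 -60 0 0 0;1 0 0 -60 0 0 0;1 0 0 -60 0 0 0;1 0 0 -55 0 0 0;1 0 0 0 0 0 0';python3 -c "
from h import *
p=np.load('p.npy')
for q in ([-156,-89,320],[-80,-89,320],[-80,-89,450],[-118,0,260]):
  X=W(p,q)[0];print(q,X.round(),proj(X,'top').round(),proj(X,'scene').round())
s=env.state();print(s['force'],Ro.from_euler('xyz',s['ee_rot'],degrees=True).as_matrix().T@(W(p,[-118,0,265])[0]-s['ee_pos']))"
```

```text
time_s: 9.3
ee_pos: [469.3, 328.7, 266.9]
ee_rot: [-179.9, 0.6, -145.8]
force: [0.2, -1.0, -0.8]
gripper_width: 0.3
gripper_force: 0.0
[-156, -89, 320] [505.  -4. 320.] [318. 227.] [335. 151.]
[-80, -89, 320] [567.  39. 320.] [302. 202.] [323. 163.]
[-80, -89, 450] [567.  39. 450.] [301. 199.] [323. 134.]
[-118, 0, 260] [486.  91. 260.] [282. 232.] [350. 178.]
[ 0.18379755 -1.00913552 -0.82166629] [ 119.78503924 -205.83202664    0.84878678]
```

Run:
```python
from h import *
P=lambda c:np.array(camera_model(c)["K"])@np.c_[np.array(camera_model(c)["R"]),np.array(camera_model(c)["t"]).ravel()]
for a,b in(((330,193),(312,125)),((303,193),(312,150)),((303,213),(330,150)),((303,213),(330,125))):
    X=cv2.triangulatePoints(P("top"),P("scene"),np.array(a,float),np.array(b,float)).ravel();X=X[:3]/X[3];print(X.round(),proj(X,"top").round(),proj(X,"scene").round())
a=cv2.imread("pics/scene0.png")[90:240,270:390];cv2.imwrite("pics/scc.png",cv2.resize(a,(480,600)))
```

```text
[583. -24. 445.] [330. 193.] [312. 125.]
[595.  32. 385.] [305. 189.] [315. 150.]
[539.  34. 367.] [303. 213.] [330. 150.]
[539.  33. 473.] [303. 212.] [330. 125.]
```

View pics/scc.png

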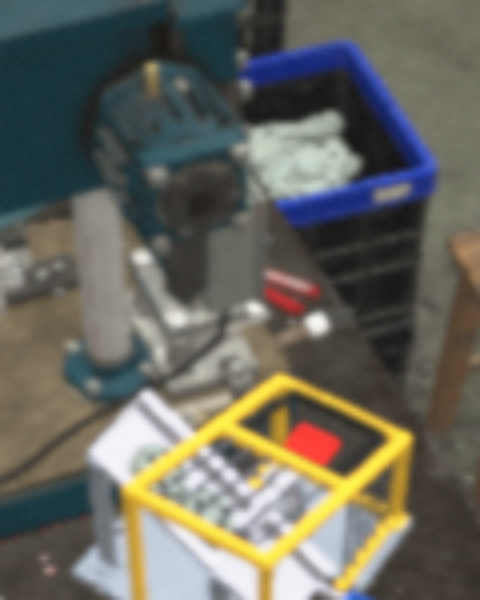

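```bash
python3 -m crank '1 40 0 0 0 0 0;1 40 -20 0 0 0 0;1 39 -30 20 0 0 0;1 0 -30 40 0 0 0;1 0 -16 0 0 0 0;1 0 0 0 0 0 0';python3 -c "
from h import *
s=env.state();print(s['ee_pos'].tolist(),s['ee_rot'].tolist())
cv2.imwrite('pics/w4.png',grab_frame('wrist'))
for n in ('lever_pad','window'):print(n,[(round(q['p'],2),np.round(q['point'])) for q in models.search_frame(n,'wrist')[:2]])"
```

```text
time_s: 10.05
ee_pos: [423.7, 181.4, 202.3]
ee_rot: [180.0, 0.0, -145.9]
force: [-0.2, -0.0, -0.2]
gripper_width: 0.5
gripper_force: 0.0
[423.673718009343, 181.3760304664395, 202.31738574551554] [179.9937615485689, 0.016491544577146546, -145.92902745133435]
lever_pad [(0.74, array([498.,  93., 139.]))]
window [(0.98, array([460.,  99., 143.]))]
```

View pics/w4.png

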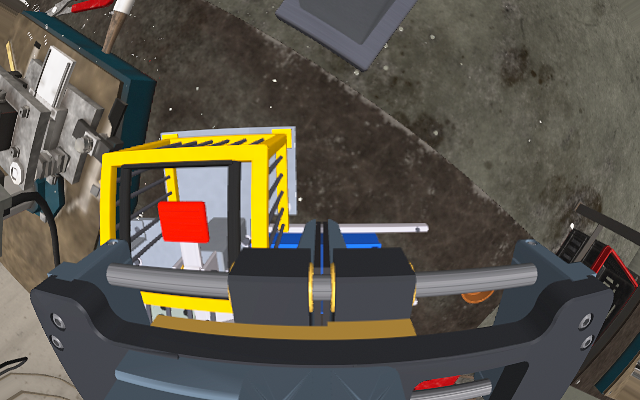

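Run:
```python
from h import *
pos=np.array([423.67,181.38,202.32]);rot=[180,0,-145.93]
px=np.array([[157,202],[206,205],[210,243],[164,241],[428,224],[428,231],[103,152]],float)
S=[[-130,-22,141],[-130,22,141],[-94,22,141],[-94,-22,141],[-60.5,250,14],[-52.5,250,14],[-173,-76,142]]
f=lambda p:np.concatenate([wproj(X,pos,rot)-q for X,q in zip(W(p,S),px)])
r=least_squares(f,[583,158,.6],loss="soft_l1");p=r.x
print(p[:2],np.degrees(p[2]),f(p).reshape(-1,2).round(1).tolist())
g=lambda c:np.concatenate([wproj(X,pos,rot)-q for X,q in zip(W([c[0],c[1],np.radians(34.2)],np.array(S[:4])-[-112,0,0]),px[:4])])
c=least_squares(g,[495,95.]);print("pad only",c.x,c.fun.round(1))
for n,w in(("fit",W(p,[-116,0,202])[0]),("padonly",np.r_[c.x,202])):
  print(n,w,Ro.from_euler("xyz",rot,degrees=True).as_matrix().T@(w-pos))
print([wproj(W(p,q)[0],pos,rot).round() for q in ([-158,-45,139],[-158,45,139],[-67,45,169],[-67,-45,169])])
np.save("p.npy",p)
```

```text
[583.61032255 153.67638403] 33.86477093571831 [[0.2, -1.1], [-0.9, -3.8], [0.2, 0.5], [-0.2, 0.3], [2.7, 1.5], [2.0, 0.4], [-2.0, 0.7]]
pad only [491.39743252  91.81259343] [ 0.3  0.2 -0.9 -2.8  0.5  1.4  0.1  1.5]
fit [487.289135    89.03716352 202.        ] [  -0.96819969 -112.13231638    0.32      ]
padonly [491.39743252  91.81259343 202.        ] [  -5.92613411 -112.13476879    0.32      ]
[array([132., 168.]), array([231., 165.]), array([232., 292.]), array([133., 282.])]
```

```bash
python3 -m crank '1 -2 -40 0 0 0 0;1 0 -40 0 0 0 0;1 0 -32 0 0 0 0;1 0 0 0 0 0 0;1 0 0 25 0 0 0;1 0 0 15 0 0 0;1 0 0 0 0 0 0'; python3 -m crank '1 0 0 6 0 0 0;1 0 0 4 0 0 0;1 0 0 4 0 0 0;1 0 0 0 0 0 0';  python3 -m crank '1 0 0 4 0 0 0;1 0 0 4 0 0 0;1 0 0 0 0 0 0'
```

```text
time_s: 11.08
ee_pos: [486.2, 90.9, 161.2]
ee_rot: [179.9, -0.1, -145.7]
force: [-0.6, 0.4, 0.6]
gripper_width: 0.7
gripper_force: 0.0
time_s: 11.58
ee_pos: [487.0, 89.9, 148.5]
ee_rot: [180.0, -0.0, -145.8]
force: [-2.7, -0.4, 5.6]
gripper_width: 0.5
gripper_force: 2.9
time_s: 11.95
ee_pos: [486.6, 89.7, 140.6]
ee_rot: [180.0, -0.1, -145.8]
force: [-3.9, -2.0, 6.1]
gripper_width: 0.2
gripper_force: 3.8
```

```bash
python3 -m crank '1 0 0 5 0 0 0;1 0 0 4 0 0 0;1 0 0 2 0 0 0;1 0 0 0 0 0 0;1 0 0 0 0 0 0;1 0 0 0 0 0 0;1 0 0 0 0 0 0;1 0 0 0 0 0 0';  python3 -m crank '1 0 0 1 0 0 0;1 0 0 0 0 0 0;1 0 0 0 0 0 0;1 0 0 0 0 0 0;1 0 0 0 0 0 0;1 0 0 0 0 0 0;1 0 0 0 0 0 0;1 0 0 0 0 0 0'; python3 -c "
from h import *
a=grab_frame('top')[140:270,180:340];b=grab_frame('scene')[150:310,270:430]
cv2.imwrite('pics/pr.png',np.hstack([cv2.resize(a,(400,400)),cv2.resize(b,(400,400))]))
for c in('top','scene'):
  for n in ('lower_cap','upper_cap'):print(c,n,[(round(q['p'],2),np.round(q['point'])) for q in models.search_frame(n,c)[:4]])"
```

```text
time_s: 12.95
ee_pos: [487.6, 90.3, 131.8]
ee_rot: [-180.0, 0.1, -145.8]
force: [-5.3, -1.0, 17.7]
gripper_width: 0.0
gripper_force: 9.2
time_s: 13.95
ee_pos: [487.6, 90.3, 131.6]
ee_rot: [-180.0, 0.2, -145.8]
force: [-7.6, -1.4, 22.8]
gripper_width: 0.7
gripper_force: 11.8
top lower_cap [(0.65, array([537., 230.,  18.]))]
top upper_cap [(0.78, array([512., 265.,  26.])), (0.58, array([423., 463.,   3.]))]
scene lower_cap [(0.41, array([535., 237.,  16.]))]
scene upper_cap [(0.8, array([416., 457.,   7.])), (0.75, array([512., 269.,  24.]))]
```

View pics/pr.png

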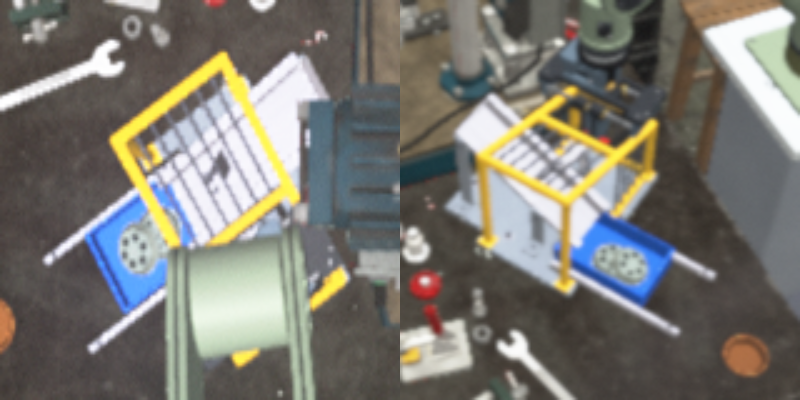

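Both caps are in the bin, overlapping at about (135,245) left and (620,265) right; the chute is empty. Releasing the lever and retreating the way I came.

```bash
python3 -m crank '1 0 0 -5 0 0 0;1 0 0 -6 0 0 0;1 0 0 -6 0 0 0;1 0 0 -8 0 0 0;1 0 0 -10 0 0 0;1 0 0 -20 0 0 0;1 0 0 -20 0 0 0;1 0 0 0 0 0 0'; python3 -m crank '1 0 40 0 0 0 0;1 0 40 0 0 0 0;1 0 50 0 0 0 0;1 0 50 0 0 0 0;1 0 30 -20 0 0 0;1 0 0 0 0 0 0;1 0 0 0 0 0 0';python3 -c "
from h import *
s=env.state();print(s['force'])
a=grab_frame('top')[140:270,180:340];w=grab_frame('wrist')
cv2.imwrite('pics/fin.png',np.hstack([cv2.resize(a,(400,400)),cv2.resize(w[:,:400],(400,400))]))
print([(round(q['p'],2),np.round(q['point'])) for q in models.search_frame('lever_pad','wrist')[:2]])"
```

```text
time_s: 15.25
ee_pos: [488.3, 90.2, 204.2]
ee_rot: [-179.9, 0.2, -145.8]
force: [0.7, 0.1, 0.5]
gripper_width: 0.4
gripper_force: 0.0
time_s: 16.12
ee_pos: [369.1, 263.1, 222.0]
ee_rot: [-180.0, -0.1, -145.8]
force: [-0.4, 0.5, -0.6]
gripper_width: 0.3
gripper_force: 0.0
[-0.37923929  0.4780065  -0.58789809]
[(0.88, array([491.,  88., 137.]))]
```

View pics/fin.png

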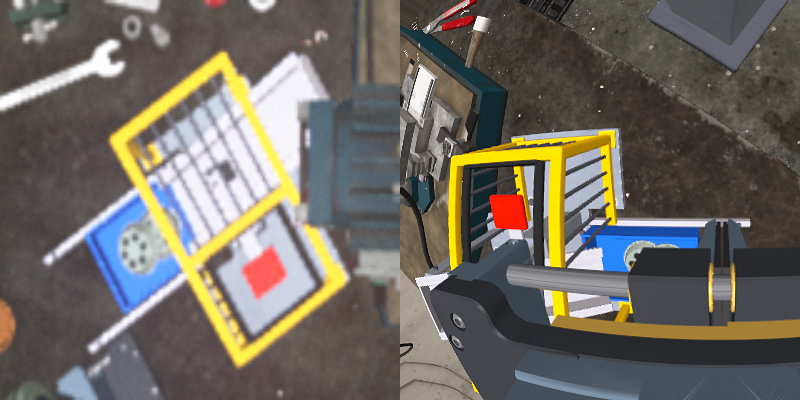

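The lever is back up (pad seen at 137 mm), the bin is home with both caps in it, and the arm is clear of everything.

```bash
python3 -c "
from workcell import env
print(env.job_done())"
```

```text
the job is handed in; nothing more can be done
None
```

The job is handed in at about 16 s: the bin is home against the stop, both caps slid into it while I held the lever down, the lever is back up, and the arm is clear of everything.

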